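# Take the glued bead tray out of the hold-down jig

### The job

The glue on the wooden bead tray has set: lift the hinged hold-down bar of the gluing jig right up until it leans back, then slide the tray, without lifting it, out of the jig's open end onto the green mat so that it lies flat and wholly on the mat. Then lower the bar gently until it is fully down again on the empty jig; never let the bar drop, and leave the bowl, the thread spool and the glue bottle where they are.

Things in the scene. Friction and masses are not known exactly. Their poses are not given: they have to be found in the camera images.
- jig: fixed gluing jig: grey base 170 x 150 x 6 mm (local x -65 to 105, y -75 to 75) with two wood rails along y, 12 wide, tops at 18 mm, inner faces at x = -50 and 50: a channel open at both ends, floor 6 mm above the bench. Hinge posts, tops at 50 mm, at x 75 to 101, |y| 15 to 25. Origin: on the bench below the channel's middle. x: across the channel, from the bar's free end to its hinge; z up
- bar (a joint): hold-down bar's hinge (rad): 0 down, level over the channel; grows as the free end rises; 1.57 upright; stop at 1.95, leaning away. Bar 22 mm wide, 204 mm long from the axis, 0.25 kg; about 2 N at the grip lifts it. A rubber foot (to 27.5 mm below its centre line, 63 to 113 mm from the axis) locks the tray; it is most out of the way near the stop. Stays put above 1.4 rad, falls if lower
- bar_grip (a point): centre of the orange grip at the bar's free end: 50 mm long along the bar, 22 mm wide (along the jig's y), 16 mm thick, 179 mm from the hinge axis. With the bar down it juts out past the base towards the robot, 40 mm above the bench, nothing under or beside it. Moves with the bar.
- bar_hinge (a point): point on the hinge axis at the bar's centre line, 88 mm along the jig's x from its origin, 40 mm above the bench. The axis is parallel to the jig's y axis. Fixed to the jig; its axes are the jig's.
- tray: open wooden bead tray, 95 mm (its x) by 130 mm (its y), 22 mm high, walls 6 mm, floor 5 mm, two dividers 16 mm high along its x at y = -24.5 and 24.5 mm, coloured floors. Origin: centre of its underside. Starts on the channel floor under the bar, its y along the channel, about 2 mm play to each rail. Loose, 0.18 to 0.35 kg.
- green_mat: green drying mat with a thin white border line, 125 mm (its x) by 160 mm (its y), 4 mm thick, fixed on the bench just beyond one open end of the jig's channel (either end), axes parallel to the jig's, its middle within 10 mm of the channel's centre line. Origin: centre of its underside, on the bench. The tray goes here.
- blue_mat: blue mat of the same size and make beyond the other end of the channel, fixed; not the place for the tray. Origin: centre of its underside.
- bowl: blue bowl, 100 mm across, 42 mm high, bystander. Origin: centre of its underside.
- spool: white spool of yellow thread standing on end, 68 mm across, 38 mm high, bystander. Origin: centre of its underside.
- glue: white glue bottle with red cap, 52 mm across, 120 mm high, bystander. Origin: centre of its underside.

How it is judged:
On the way, in this order (a step that is already met when the one before it is completed fails the run):
1. the bar is raised past upright (1.6 rad or more) while the tray is still in the jig (value of joint bar above 1.6 rad and distance of tray from where it was at the start of the episode below 0.03 m), for 0.2 s.
2. the tray lies on the green mat (x of tray in the frame of green_mat between -0.018 and 0.018 m and y of tray in the frame of green_mat between -0.018 and 0.018 m and height (world z) of tray below 0.0065 m), for 0.2 s.
At the end, for the whole second after the job is handed in: The tray lies flat on the green mat, at rest, its centre within 18 mm of the mat's centre along each mat axis and turned less than 0.35 rad (so it does not overhang noticeably), and the hold-down bar is fully down (below 0.05 rad) on the empty jig (all of step 2 and angle between the x axis of tray and the x axis of green_mat, either way round below 0.35 rad and angle between tray's own z axis and vertical below 0.04 rad and linear speed of tray below 0.02 m/s and value of joint bar below 0.05 rad); the robot touches nothing.
It fails at once if the tray is lifted (its centre more than 25 mm above the bench) instead of slid (height (world z) of tray above 0.025 m).
It fails at once if the bar is dropped (falls faster than 4 rad/s) (velocity of joint bar below -4 rad/s).
It fails at once if the bowl is moved more than 30 mm (distance of bowl from where it was at the start of the episode above 0.03 m).
It fails at once if the spool is moved more than 30 mm (distance of spool from where it was at the start of the episode above 0.03 m).
It fails at once if the glue bottle is moved more than 30 mm or tipped (distance of glue from where it was at the start of the episode above 0.03 m or angle between glue's own z axis and vertical above 0.5 rad).
It also fails if it takes over 67 s, if anything falls off the work surface, if the arm or the gripper's body presses on something with over 40 N, if the wrist force passes 120 N, or if a joint passes its speed limit or range.

### The arm

A 6-joint arm with a two-finger parallel gripper is mounted at the origin on the work surface. World frame = base frame: x ahead of the robot, y to its left, z up, the work surface at z = 0. Lengths are in m, angles in rad, forces in N, time in s.
With the tool pointing down it reaches from about 0.375 to 0.9 m from the base axis. Payload 3.1 kg.
Tool frame: the origin (TCP) lies at the very end of the fingers, on their centre line; the grasp point (between the pads) lies 19 mm behind it (tcp_to_grasp is the distance from the TCP to the grasp point, in m); z points along the fingers, y is the direction in which the jaws open and shut (so a half turn about z gives the same grasp; the last joint's range is limited). The gripper opens to 85 mm and grips with 20 to 120 N. Pads are 22 mm wide; open, the fingers measure 114 mm over their backs; the gripper's body (76 mm by 85 mm) begins 54 mm behind the grasp point. The pads swing forward as they close: fully open they stand 13 mm farther back than shut.
Start: joints at [-1.357, 0.527, 1.433, -0, 1.181, -0.178], TCP at [0.239, -0.578, 0.231] pointing down, gripper open.
Joint ranges: [-3.08, 3.08], [-0.75, 2.2], [0.22, 2.44], [-1.43, 4.57], [0, 2.65], [-2.85, 2.85]. Speed limits (rad/s): [2.79, 2.79, 3.14, 3.14, 3.14, 3.14].

### API

Orientations are given as a unit quaternion [x, y, z, w].
In Python, from station import sense, snapshot, camera_info, sign_off, tcp_to_grasp gives the robot as it stands.
- The arm moves only by the shell command python3 -m inch 'ROWS' [FORCE]. ROWS is JSON, a list of rows, each a list of 3 entries, a list of its own where there are three numbers: the closure, from -1 (fully open) to 1 (shut), so that 0 is half open, then the shift along the tool's x, y, z normalised to -1 to 1, where 1 is 10 cm, then the turn, a rotation vector about the tool's x, y, z normalised to -1 to 1, where 1 is 360 degrees. In form: [[jaw, [dx, dy, dz], [ax, ay, az]], ...]. A call has 1 to 20 rows; each row is the pose to reach, as a shift and turn from the pose commanded when the call began, along the tool's axes at that moment, turning the shorter way round; what a row does not reach only later rows make up. A row lasts 1/10 s, in which the tool goes at most 50 mm and 8.59 degrees, less where a joint would pass 70% of its speed; a pose out of reach is approached as far as the arm can. A call with a number of a shift or a turn outside -1 to 1 is refused whole. A call with a gripper value outside its range is refused whole. The fingers move at their own pace and stop on an object; FORCE is the grip in N (left out, the last holds). Time passes only in rows, so rows that repeat a pose let the fingers close. It gives the time, the measured TCP pose, the force and the opening at its end, in the units of the state.
- sense(): the state, without advancing time (a new reading comes with each control period).
- snapshot(name): name is "scene" or "top" or "wrist"; returns (picture, depth): 384x512x3 uint8, blue, green, red; 384x512 float32, m along the optical axis (not along the pixel's ray), 0 where there is no reading.
- camera_info(name): a dict with "K" (3x3 intrinsics, pixels), "origin" and "orientation" of the camera in the world. Camera axes: x right, y down, z forward; pixel columns grow to the right and rows downward; lengths in m; the calibration is good to about 2 mm. A picture is of the moment at which its call begins: read the wrist's pose just before it. camera_info takes no time and is no camera call; for the wrist camera it gives the pose at the moment of the call.
- sign_off(): hands the job in, once; it reports no verdict.
The state is a dict: "t": time; "q": joint angles; "qd": joint speeds; "tau": joint torques, N m; "tcp_pos": TCP position; "tool_rot": TCP orientation; "force": force on the tool from outside, world axes, zero at the start; "ft_torque": the same for the moment, N m; "finger_gap": opening from 0.0 (shut) to 1.0 (fully open).
Only numpy, scipy, OpenCV 4.12 (cv2) and the standard library are available. Lean on these libraries where they do the work, as an engineer would, in place of code of your own. Each camera call takes 0.05 s, during which the arm holds its last target.

## Working session

There is one attempt and no reset: what is moved stays moved. The work goes in short steps, Python scripts to look and compute and a shell command to move; the robot and the scene stay as the last step left them, time stands still between calls to the robot, and variables do not carry over. Pictures are saved under pics/ and viewed, and the job is handed in when it is done.

```bash
ls; mkdir -p pics; python3 - <<'E'
from station import *
import cv2
print(sense()); print(tcp_to_grasp)
for n in ["scene","top","wrist"]:
    i=camera_info(n); print(n,i)
    p,d=snapshot(n); cv2.imwrite(f"pics/{n}0.png",p)
    import numpy as np; np.save(f"pics/{n}0.npy",d)
E
```

```text
pics
{'t': 0.0, 'q': array([-1.35752659e+00,  5.28482066e-01,  1.43390824e+00, -3.09483107e-06,
        1.18140161e+00, -1.78487823e-01]), 'qd': array([ 5.94611549e-04,  7.87589281e-04,  5.34048083e-05, -1.46576420e-03,
       -2.20971535e-03, -8.72945437e-04]), 'tau': array([-1.45212904e-03, -4.42357314e+01, -1.78023434e+01, -4.64202676e-04,
        8.43291578e-03, -3.95292503e-06]), 'tcp_pos': array([ 0.23851184, -0.57692006,  0.23032197]), 'tool_rot': array([ 9.80876305e-01,  1.94629045e-01, -2.05534000e-05, -1.09944083e-03]), 'force': array([ 0.41356123,  0.26492615, -0.60107908]), 'ft_torque': array([ 0.042242  ,  0.04645767, -0.01152637]), 'finger_gap': 1.002779428878125}
0.0187
scene {'K': array([[355.5918241 ,   0.        , 256.8693915 ],
       [  0.        , 355.5918241 , 191.39204172],
       [  0.        ,   0.        ,   1.        ]]), 'origin': array([ 0.96538287, -0.1340016 ,  0.77360463]), 'orientation': array([ 0.76615847,  0.58250811, -0.17067404, -0.21108262])}
top {'K': array([[361.31631448,   0.        , 257.36954059],
       [  0.        , 361.31631448, 189.58073131],
       [  0.        ,   0.        ,   1.        ]]), 'origin': array([ 0.50488478, -0.0251438 ,  0.94773412]), 'orientation': array([ 0.71269393, -0.70089495,  0.02576962, -0.01222977])}
wrist {'K': array([[312.47361106,   0.        , 253.77756047],
       [  0.        , 312.47361106, 187.61323493],
       [  0.        ,   0.        ,   1.        ]]), 'origin': array([ 0.30346705, -0.55109536,  0.37302983]), 'orientation': array([ 0.8234424 , -0.55037999, -0.07714998,  0.11433438])}
```

View pics/scene0.png

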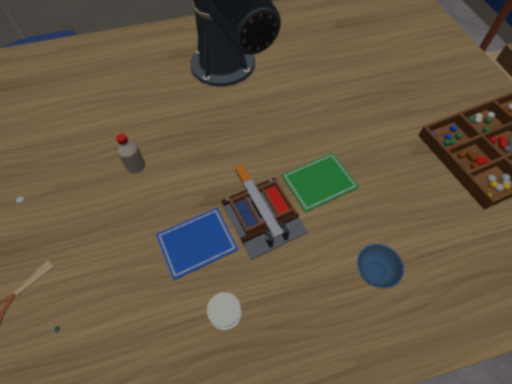

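View pics/top0.png

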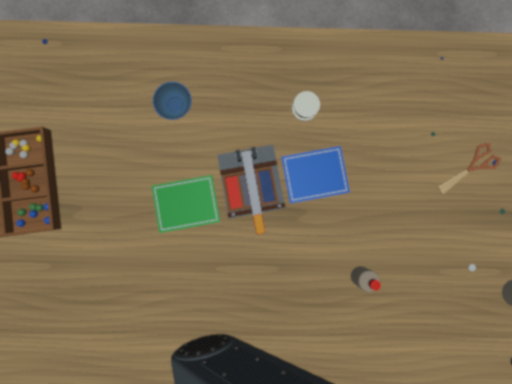

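View pics/wrist0.png

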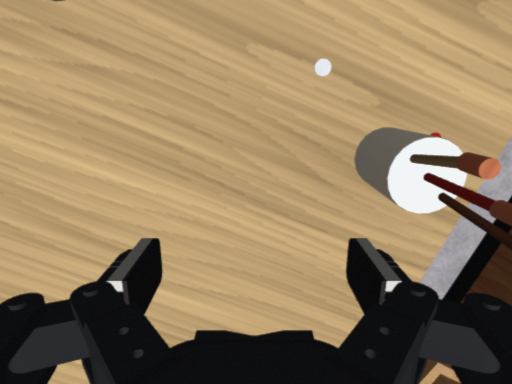

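The top view has the jig near (250,180), the orange grip at (259,225), the green mat at (185,203) on the left (+y) and the blue mat at (315,174). The bowl is at (172,100), the spool at (306,105) and the bottle at (369,281). Next I'll enlarge the area around the jig.

```bash
cat > h.py <<'E'
import numpy as np, cv2
from scipy.spatial.transform import Rotation as R
from station import *
def ray(info,u,v):
    K=info['K']; r=np.array([(u-K[0,2])/K[0,0],(v-K[1,2])/K[1,1],1.])
    return R.from_quat(info['orientation']).apply(r)
def atz(info,u,v,z):
    d=ray(info,u,v); o=np.array(info['origin']); return o+d*(z-o[2])/d[2]
def tri(i1,p1,i2,p2):
    o1,o2=np.array(i1['origin']),np.array(i2['origin']);d1,d2=ray(i1,*p1),ray(i2,*p2)
    d1/=np.linalg.norm(d1);d2/=np.linalg.norm(d2)
    s=np.linalg.lstsq(np.c_[d1,-d2],o2-o1,rcond=None)[0]
    a,b=o1+d1*s[0],o2+d2*s[1]; return (a+b)/2,np.linalg.norm(a-b)
def proj(info,P):
    c=R.from_quat(info['orientation']).inv().apply(np.array(P)-info['origin']); q=info['K']@(c/c[2]); return q[:2]
E
python3 - <<'E'
import cv2
p=cv2.imread("pics/top0.png")[140:240,145:355]; cv2.imwrite("pics/top0c.png",cv2.resize(p,(798,380),interpolation=cv2.INTER_CUBIC))
p=cv2.imread("pics/scene0.png")[145:285,150:365]; cv2.imwrite("pics/scene0c.png",cv2.resize(p,None,fx=3.7,fy=3.7,interpolation=cv2.INTER_CUBIC))
E
```

```text
(no output)
```

View pics/top0c.png

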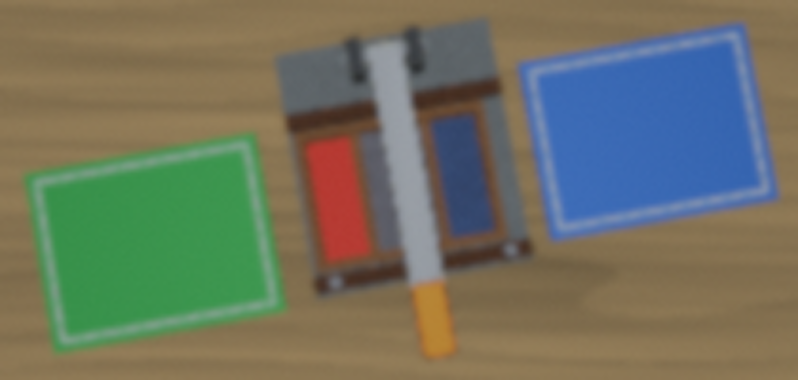

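View pics/scene0c.png

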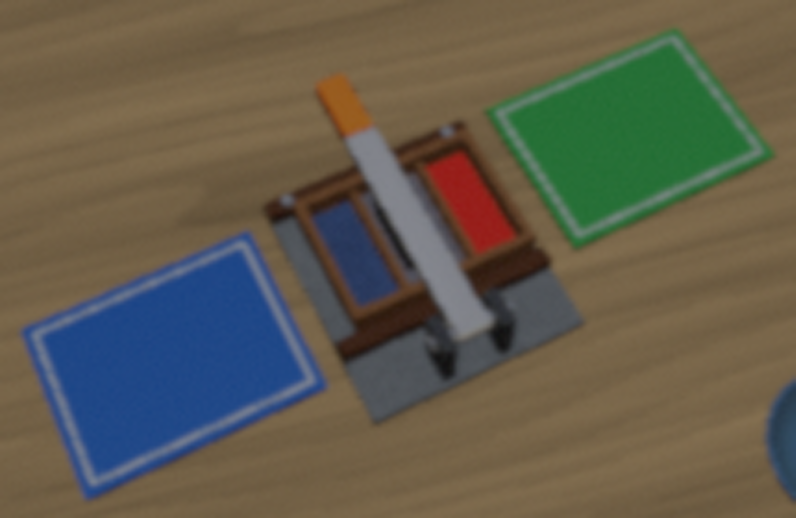

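```bash
python3 - <<'E'
from h import *
T=camera_info("top");S=camera_info("scene")
t=lambda x,y:((x+.5)/3.8-.5+145,(y+.5)/3.8-.5+140)
s=lambda x,y:((x+.5)/3.7-.5+150,(y+.5)/3.7-.5+145)
def go(name,L):
    print(name); P=[]
    for a,b in L:
        p,e=tri(T,t(*a),S,s(*b)); P.append(p); print(np.round(p,4),round(e,4), 'z-known top', np.round(atz(T,*t(*a),0.004 if 'mat' in name else .048)[:2],4))
    print(' mean',np.round(np.mean(P,0),4)); return np.array(P)
g=go('mat green',[((25,176),(772,155)),((254,135),(581,246)),((285,311),(488,111)),((56,352),(677,29))])
b=go('mat blue',[((519,62),(325,385)),((744,25),(88,498)),((777,199),(24,328)),((552,240),(247,233))])
o=go('grip',[((445,281),(344,138)),((413,285),(373,125)),((424,358),(344,73)),((456,354),(316,90))])
for a in (g,b):
  for z in [0]:
    d=((a[0]-a[1])+(a[3]-a[2])); print('y axis ang',np.degrees(np.arctan2(d[1],d[0])), np.linalg.norm(a[0]-a[1]),np.linalg.norm(a[1]-a[2]))
print('bowl',atz(T,172,100,.042),'spool',atz(T,306,104,.038),'glue',atz(T,375,285,.12), atz(T,365,278,.05))
# jig base far corners z=.006
f=[atz(T,*t(*q),.006) for q in [(275,57),(490,20)]];print('base far',f)
E
```

```text
mat green
[ 0.5606  0.2345 -0.0021] 0.0016 z-known top [0.5605 0.2336]
[ 0.5925  0.0803 -0.0007] 0.004 z-known top [0.5915 0.0778]
[ 0.471   0.055  -0.0027] 0.0011 z-known top [0.4711 0.0539]
[ 0.4407  0.2103 -0.0007] 0.0006 z-known top [0.4409 0.2088]
 mean [ 0.5162  0.145  -0.0016]
mat blue
[ 0.6454 -0.1049  0.0043] 0.0015 z-known top [ 0.6456 -0.1041]
[ 0.6753 -0.2608  0.    ] 0.0017 z-known top [ 0.6745 -0.2606]
[ 0.5538 -0.2839  0.0023] 0.0012 z-known top [ 0.5536 -0.284 ]
[ 0.5227 -0.1296 -0.0012] 0.0013 z-known top [ 0.5227 -0.1285]
 mean [ 0.5993 -0.1948  0.0014]
grip
[ 0.4939 -0.0538  0.0416] 0.0005 z-known top [ 0.4939 -0.0538]
[ 0.4909 -0.0329  0.0443] 0.0002 z-known top [ 0.4909 -0.0329]
[ 0.4432 -0.0409  0.0428] 0.0002 z-known top [ 0.4436 -0.0409]
[ 0.4456 -0.062   0.0341] 0.0006 z-known top [ 0.4465 -0.0617]
 mean [ 0.4684 -0.0474  0.0407]
y axis ang 101.37097394962726 0.1575504288935385 0.1241036669138575
y axis ang 101.13133786269111 0.1588029346395361 0.12372404930293253
bowl [0.7772232  0.17780551 0.042     ] spool [ 0.77560135 -0.16318677  0.038     ] glue [ 0.33661961 -0.31200362  0.12      ] [ 0.33916781 -0.31141995  0.05      ]
base far [array([0.64551693, 0.06441886, 0.006     ]), array([ 0.67413415, -0.08351105,  0.006     ])]
```

```bash
python3 -m inch '[[-0.2,[0.2,-0.2,0],[0,0,0.01]],[-0.2,[0.4,-0.4,0],[0,0,0.02]],[-0.2,[0.7,-0.7,0],[0,0,0.0314]],[-0.2,[1,-0.97,0],[0,0,0.0314]],[-0.2,[1,-0.97,0],[0,0,0.0314]]]'
cat >> h.py <<'E'
O=np.array([.5575,-.0297,0]); yaw=np.radians(11.1)
J=R.from_euler('z',yaw)
def jig(p): return O+J.apply(p)
def plan(t):
    s=sense(); r=R.from_quat(s['tool_rot']); d=r.inv().apply(np.array(t)-s['tcp_pos'])
    w=np.degrees(np.arctan2(*r.as_matrix()[:2,0][::-1])); zt=r.as_matrix()[:,2]
    print('t',s['t'],'tcp',np.round(s['tcp_pos'],4),'jigpos',np.round(J.inv().apply(s['tcp_pos']-O),4),'shift(x0.1m)',np.round(d*10,3),'yaw',round(w,2),'toolz',np.round(zt,3),'F',np.round(s['force'],1),'gap',round(s['finger_gap'],3))
E
python3 -c "
from h import *
plan(jig([-.091,0,.13]))"
```

```text
t: 0.65
tcp_pos: [0.2951, -0.4439, 0.2307]
tool_rot: [0.995, 0.099, -0.0, -0.003]
force: [0.3, -0.2, -0.2]
finger_gap: 0.6
t 0.65 tcp [ 0.2951 -0.4439  0.2307] jigpos [-0.3373 -0.3559  0.2307] shift(x0.1m) [ 2.479 -3.541  1.029] yaw 11.37 toolz [-0.001  0.006 -1.   ] F [ 0.3 -0.2 -0.2] gap 0.6
```

```bash
python3 -m inch '[[-0.2,[0.35,-0.5,0],[0,0,0]],[-0.2,[0.7,-1,0],[0,0,0]]]'
python3 -m inch '[[-0.2,[0.35,-0.5,0],[0,0,0]],[-0.2,[0.7,-1,0],[0,0,0]]]'
python3 -m inch '[[-0.2,[0.35,-0.4,0],[0,0,0]],[-0.2,[0.7,-0.9,0],[0,0,0]],[-0.2,[0.7,-0.9,0],[0,0,0]]]'
python3 -c "
from h import *
plan(jig([-.091,0,.13]))"
```

```text
t: 0.85
tcp_pos: [0.3348, -0.3587, 0.2312]
tool_rot: [0.995, 0.096, 0.0, 0.001]
force: [1.1, 0.7, 0.8]
finger_gap: 0.601
t: 1.05
tcp_pos: [0.3755, -0.266, 0.2313]
tool_rot: [0.995, 0.096, 0.0, 0.0]
force: [0.6, -0.3, 0.6]
finger_gap: 0.592
t: 1.35
tcp_pos: [0.427, -0.1613, 0.2313]
tool_rot: [0.995, 0.099, -0.0, -0.001]
force: [-0.5, 0.1, -0.2]
finger_gap: 0.6
t 1.35 tcp [ 0.427  -0.1613  0.2313] jigpos [-0.1534 -0.1041  0.2313] shift(x0.1m) [ 0.629 -1.036  1.014] yaw 11.39 toolz [-0.     0.001 -1.   ] F [-0.5  0.1 -0.2] gap 0.6
```

```bash
python3 -m inch '[[-0.2,[0.2,-0.3,0],[0,0,0]],[-0.2,[0.4,-0.7,0.1],[0,0,0]],[-0.2,[0.6,-1,0.3],[0,0,0]],[-0.2,[0.6,-1,0.3],[0,0,0]],[-0.2,[0.6,-1,0.3],[0,0,0]]]'
python3 - <<'E'
from h import *
plan(jig([-.091,0,.13]))
i=camera_info("wrist"); p,d=snapshot("wrist"); cv2.imwrite("pics/w1.png",p)
print(i['origin'],R.from_quat(i['orientation']).as_matrix()[:,2])
for q in [[-.116,11e-3,.048],[-.116,-11e-3,.048],[-.066,-.011,.048],[-.066,.011,.048]]: print(proj(i,jig(q)))
E
```

```text
t: 1.85
tcp_pos: [0.4659, -0.0552, 0.201]
tool_rot: [0.995, 0.098, -0.0, 0.0]
force: [-0.4, -0.3, 0.5]
finger_gap: 0.599
t 1.85 tcp [ 0.4659 -0.0552  0.201 ] jigpos [-0.0948 -0.0074  0.201 ] shift(x0.1m) [ 0.039 -0.074  0.709] yaw 11.27 toolz [-0.001 -0.    -1.   ] F [-0.4 -0.3  0.5] gap 0.599
[ 0.53484895 -0.0419239   0.34346488] [-0.26888035 -0.05445813 -0.96163281]
[234.39965944 194.48094109]
[256.63375229 194.55008803]
[256.95062379 144.02838637]
[233.68435333 143.94973201]
```

View pics/w1.png

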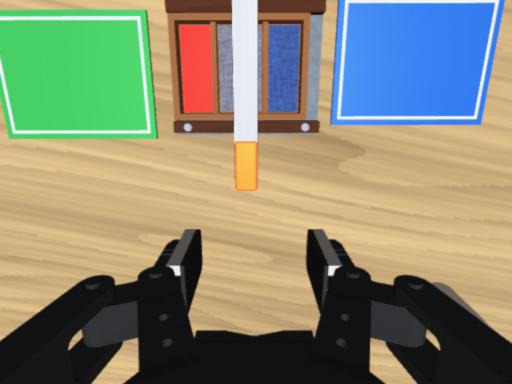

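```bash
python3 -m inch '[[-0.2,[0.05,-0.08,0.3],[0,0,0]],[-0.2,[0.05,-0.08,0.6],[0,0,0]],[-0.2,[0.05,-0.08,0.9],[0,0,0]],[-0.2,[0.05,-0.08,0.9],[0,0,0]],[-0.2,[0.05,-0.08,0.9],[0,0,0]]]'
python3 - <<'E'
from h import *
plan(jig([-.090,0,.021]))
i=camera_info("wrist"); p,d=snapshot("wrist"); cv2.imwrite("pics/w2.png",p)
print(i['origin'],R.from_quat(i['orientation']).as_matrix()[:,2])
for q in [[-.116,11e-3,.048],[-.116,-11e-3,.048],[-.066,-.011,.048],[-.066,.011,.048]]: print(proj(i,jig(q)))
E
```

```text
t: 2.4
tcp_pos: [0.4694, -0.0479, 0.1118]
tool_rot: [0.995, 0.096, 0.0, 0.0]
force: [-0.7, -0.7, 0.5]
finger_gap: 0.6
t 2.4 tcp [ 0.4694 -0.0479  0.1118] jigpos [-0.09   -0.0009  0.1118] shift(x0.1m) [-0.001 -0.009  0.908] yaw 11.03 toolz [ 0. -0. -1.] F [-0.7 -0.7  0.5] gap 0.6
[ 0.53824246 -0.03493461  0.25432702] [-0.26818278 -0.05319334 -0.96189837]
[236.36746606 237.71692888]
[266.95618376 237.68419713]
[267.75146883 169.72735285]
[235.18158172 169.75818717]
```

View pics/w2.png

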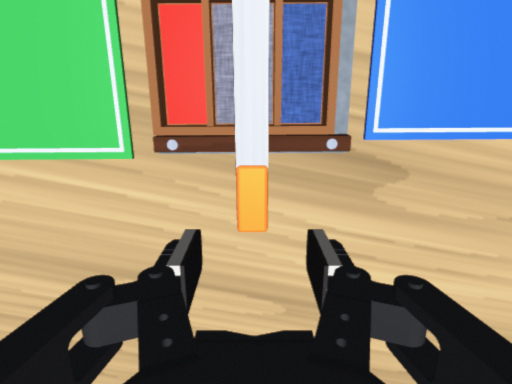

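```bash
python3 -m inch '[[-0.2,[0.015,-0.005,0.3],[0,0,0]],[-0.2,[0.015,-0.005,0.6],[0,0,0]],[-0.2,[0.015,-0.005,0.91],[0,0,0]],[-0.2,[0.015,-0.005,0.91],[0,0,0]],[-0.2,[0.015,-0.005,0.91],[0,0,0]]]'
python3 -m inch '[[1,[0,0,0],[0,0,0]],[1,[0,0,0],[0,0,0]],[1,[0,0,0],[0,0,0]],[1,[0,0,0],[0,0,0]],[1,[0,0,0],[0,0,0]],[1,[0,0,0],[0,0,0]],[1,[0,0,0],[0,0,0]]]' 25
python3 - <<'E'
from h import *
plan(jig([-.090,0,.021]))
p,d=snapshot("wrist"); cv2.imwrite("pics/w3.png",p)
E
```

```text
t: 2.95
tcp_pos: [0.4714, -0.0463, 0.0215]
tool_rot: [0.995, 0.097, 0.001, 0.0]
force: [-0.7, -0.6, 1.3]
finger_gap: 0.594
t: 3.65
tcp_pos: [0.4717, -0.0461, 0.0221]
tool_rot: [0.995, 0.097, 0.002, 0.001]
force: [-0.2, -1.0, 7.7]
finger_gap: 0.253
t 3.65 tcp [ 0.4717 -0.0461  0.0221] jigpos [-0.0873  0.0005  0.0221] shift(x0.1m) [-0.027  0.005  0.011] yaw 11.18 toolz [ 0.004 -0.001 -1.   ] F [-0.2 -1.   7.7] gap 0.253
```

View pics/w3.png

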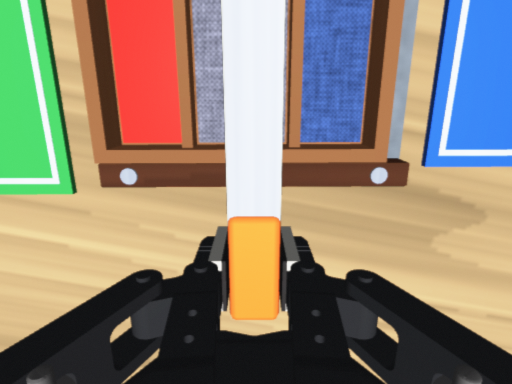

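```bash
python3 -m inch '[[1,[0.002,-0.09,0],[0,0,0]],[1,[0.009,-0.178,0],[0,0,0]],[1,[0.035,-0,-0],[0,0,0]]]' --help 2>/dev/null | head -0; python3 -c "
from h import *
plan(jig([-.090,0,.021]))"
```

```text
t 3.7 tcp [ 0.4717 -0.0461  0.0221] jigpos [-0.0873  0.0004  0.0221] shift(x0.1m) [-0.027  0.004  0.011] yaw 11.17 toolz [ 0.004 -0.001 -1.   ] F [-0.   0.5  7.9] gap 0.254
```

That command was mistyped. It was refused and nothing moved. Here is the correct arc.

```bash
python3 -m inch '[[1,[0.002,0,-0.09],[0,0,0]],[1,[0.009,0,-0.178],[0,0,0]],[1,[0.035,0,-0.354],[0,0,0]],[1,[0.08,0,-0.526],[0,0,0]],[1,[0.14,0,-0.693],[0,0,0]],[1,[0.218,0,-0.853],[0,0,0]],[1,[0.218,0,-0.853],[0,0,0]],[1,[0.218,0,-0.853],[0,0,0]]]'
python3 - <<'E'
from h import *
plan(jig([-.090,0,.021]))
p,d=snapshot("wrist"); cv2.imwrite("pics/w4.png",p)
E
```

```text
t: 4.5
tcp_pos: [0.492, -0.0419, 0.1063]
tool_rot: [0.995, 0.097, 0.001, 0.001]
force: [-0.5, -2.3, 1.1]
finger_gap: 0.253
t 4.5 tcp [ 0.492  -0.0419  0.1063] jigpos [-0.0666  0.0006  0.1063] shift(x0.1m) [-0.235  0.004  0.853] yaw 11.18 toolz [ 0.002 -0.001 -1.   ] F [-0.5 -2.3  1.1] gap 0.253
```

View pics/w4.png

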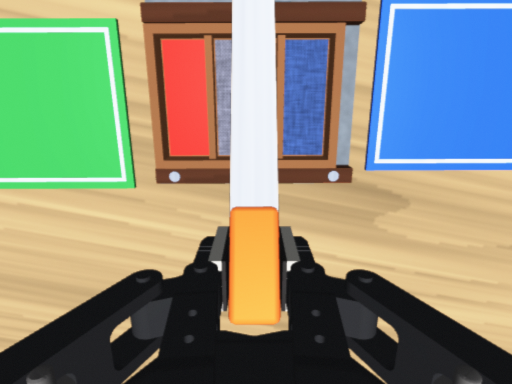

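The bar is held and has risen about 0.5 rad, pivoting in the pads. I'll carry on.

```bash
python3 -m inch '[[1,[0.093,0,-0.152],[0,0,0]],[1,[0.2,0,-0.293],[0,0,0]],[1,[0.322,0,-0.423],[0,0,0]],[1,[0.456,0,-0.541],[0,0,0]],[1,[0.6,0,-0.644],[0,0,0]],[1,[0.755,0,-0.733],[0,0,0]],[1,[0.917,0,-0.806],[0,0,0]],[1,[0.917,0,-0.806],[0,0,0]]]'
python3 -m inch '[[1,[0.169,0,-0.056],[0,0,0]],[1,[0.342,0,-0.095],[0,0,0]],[1,[0.519,0,-0.116],[0,0,0]],[1,[0.697,0,-0.12],[0,0,0]],[1,[0.874,0,-0.106],[0,0,0]],[1,[0.962,0,-0.092],[0,0,0]],[1,[0.962,0,-0.092],[0,0,0]]]'
python3 - <<'E'
from h import *
plan(jig([-.090,0,.021]))
p,d=snapshot("wrist"); cv2.imwrite("pics/w5.png",p)
p,d=snapshot("scene"); cv2.imwrite("pics/s5.png",p[100:300,130:380].repeat(3,0).repeat(3,1))
E
```

```text
t: 5.35
tcp_pos: [0.5815, -0.0239, 0.186]
tool_rot: [0.995, 0.097, -0.001, 0.0]
force: [-3.4, -2.8, 6.0]
finger_gap: 0.248
t: 6.05
tcp_pos: [0.6765, -0.0048, 0.1948]
tool_rot: [0.995, 0.097, -0.0, -0.0]
force: [0.4, 0.6, 4.8]
finger_gap: 0.253
t 6.05 tcp [ 0.6765 -0.0048  0.1948] jigpos [0.1215 0.0015 0.1948] shift(x0.1m) [-2.115  0.014  1.738] yaw 11.15 toolz [-0.     0.001 -1.   ] F [0.4 0.6 4.8] gap 0.253
```

View pics/w5.png

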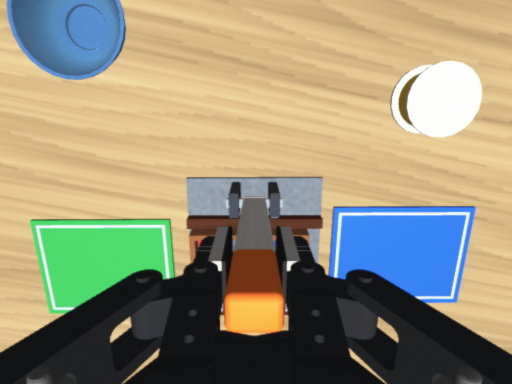

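View pics/s5.png

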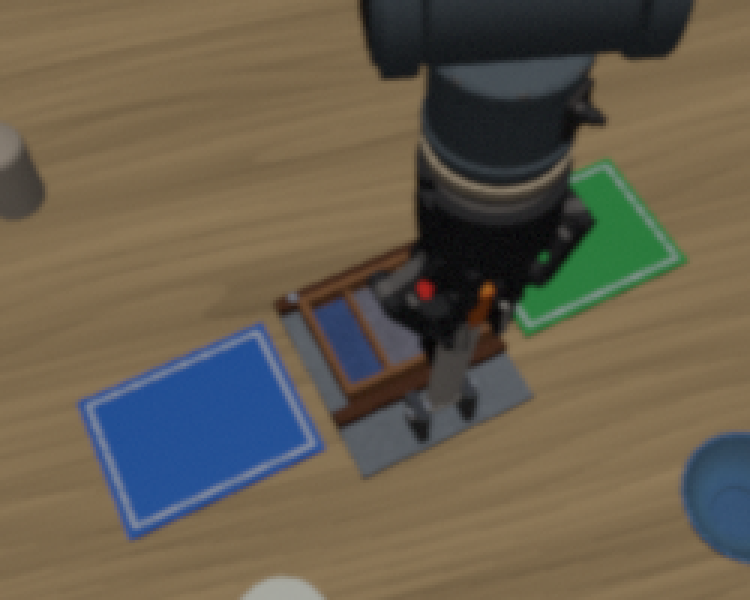

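The bar stands about 1.75 rad, past upright, and the tray is still in the channel. I'll go on almost to the stop.

```bash
python3 -m inch '[[1,[0.09,0,0.018],[0,0,0]],[1,[0.173,0,0.04],[0,0,0]],[1,[0.26,0,0.068],[0,0,0]],[1,[0.26,0,0.068],[0,0,0]],[1,[0.26,0,0.068],[0,0,0]]]'
python3 - <<'E'
from h import *
plan(jig([-.090,0,.021]))
p,d=snapshot("wrist"); cv2.imwrite("pics/w6.png",p)
i=camera_info("wrist")
# predicted points
for n,q in dict(baseFL=[.105,.075,.006],baseFR=[.105,-.075,.006],gmat=[-.0073,.178,.004]).items(): print(n,proj(i,jig(q)))
E
```

```text
t: 6.65
tcp_pos: [0.7024, 0.0004, 0.1879]
tool_rot: [0.995, 0.097, 0.001, -0.0]
force: [1.6, 0.5, -0.1]
finger_gap: 0.254
t 6.65 tcp [7.024e-01 4.000e-04 1.879e-01] jigpos [0.148  0.0016 0.1879] shift(x0.1m) [-2.382  0.015  1.667] yaw 11.15 toolz [ 0.001  0.001 -1.   ] F [ 1.6  0.5 -0.1] gap 0.254
baseFL [186.28615163 205.77574958]
baseFR [322.90759306 205.93945169]
gmat [106.29437747 293.56152488]
```

View pics/w6.png

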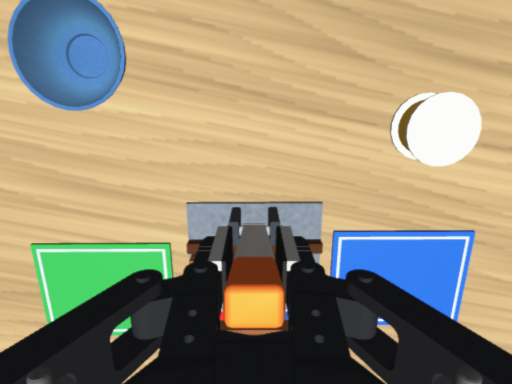

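```bash
python3 -m inch '[[0.2,[0,0,0],[0,0,0]],[0.2,[0,0,0],[0,0,0]],[0.2,[0,0,0],[0,0,0]],[0.2,[0,0,0],[0,0,0]],[0.2,[0,0,0],[0,0,0]],[0.2,[0,0,-0.2],[0,0,0]],[0.2,[0,0,-0.5],[0,0,0]],[0.2,[0,0,-0.8],[0,0,0]],[0.2,[0,0,-1],[0,0,0]],[0.2,[0,0,-1],[0,0,0]]]'
python3 - <<'E'
from h import *
plan(jig([-.090,0,.021]))
p,d=snapshot("wrist"); cv2.imwrite("pics/w7.png",p)
i=camera_info("wrist")
for n,q in dict(gripend=[.0905-.204*np.cos(1.9),.0,.04+.204*np.sin(1.9)]).items(): print(n,proj(i,jig(q)))
E
```

```text
t: 7.7
tcp_pos: [0.7038, -0.0005, 0.293]
tool_rot: [0.995, 0.097, 0.004, 0.001]
force: [0.5, 0.4, -1.0]
finger_gap: 0.396
t 7.7 tcp [ 7.038e-01 -5.000e-04  2.930e-01] jigpos [0.1492 0.0005 0.293 ] shift(x0.1m) [-2.414 -0.005  2.7  ] yaw 11.15 toolz [ 0.008 -0.001 -1.   ] F [ 0.5  0.4 -1. ] gap 0.396
gripend [254.14747618 194.70451892]
```

View pics/w7.png

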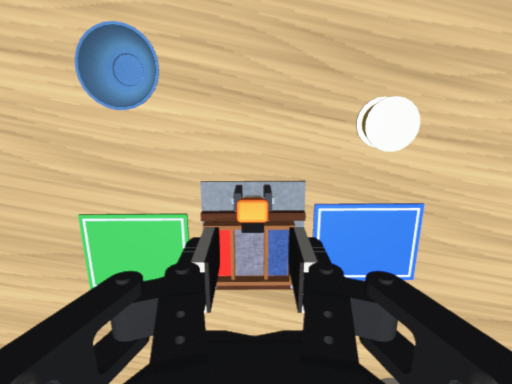

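```bash
python3 -m inch '[[1,[-0.3,-0.1,0],[0,0,0]],[1,[-0.6,-0.2,0],[0,0,0]],[1,[-0.9,-0.3,0],[0,0,0]]]'
python3 -m inch '[[1,[-0.3,-0.1,0.2],[0,0,0]],[1,[-0.5,-0.15,0.4],[0,0,0]],[1,[-0.57,-0.15,0.7],[0,0,0]],[1,[-0.57,-0.15,1],[0,0,0]],[1,[-0.57,-0.15,1],[0,0,0]],[1,[-0.57,-0.15,1],[0,0,0]]]'
python3 - <<'E'
from h import *
plan(jig([0,0.045,.021]))
i=camera_info("wrist")
p,d=snapshot("wrist"); cv2.imwrite("pics/w8.png",p); np.savez("pics/w8.npz",K=i['K'],origin=i['origin'],orientation=i['orientation'])
p,d=snapshot("top"); cv2.imwrite("pics/t8.png",cv2.resize(p[130:250,140:360],None,fx=3.6,fy=3.6,interpolation=cv2.INTER_CUBIC))
E
```

```text
t: 8.05
tcp_pos: [0.6053, 0.0121, 0.286]
tool_rot: [0.995, 0.097, -0.002, -0.001]
force: [-0.9, -0.5, -0.7]
finger_gap: -0.003
t: 8.65
tcp_pos: [0.5481, 0.0157, 0.1876]
tool_rot: [0.995, 0.097, -0.001, -0.0]
force: [0.9, -0.1, -1.0]
finger_gap: 0.002
t 8.65 tcp [0.5481 0.0157 0.1876] jigpos [-0.0005  0.0463  0.1876] shift(x0.1m) [0.009 0.015 1.666] yaw 11.14 toolz [-0.003  0.001 -1.   ] F [ 0.9 -0.1 -1. ] gap 0.002
```

View pics/w8.png

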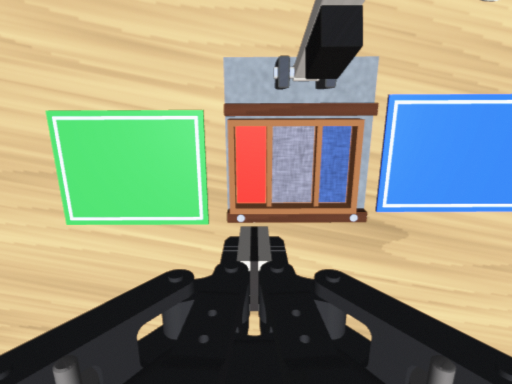

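View pics/t8.png

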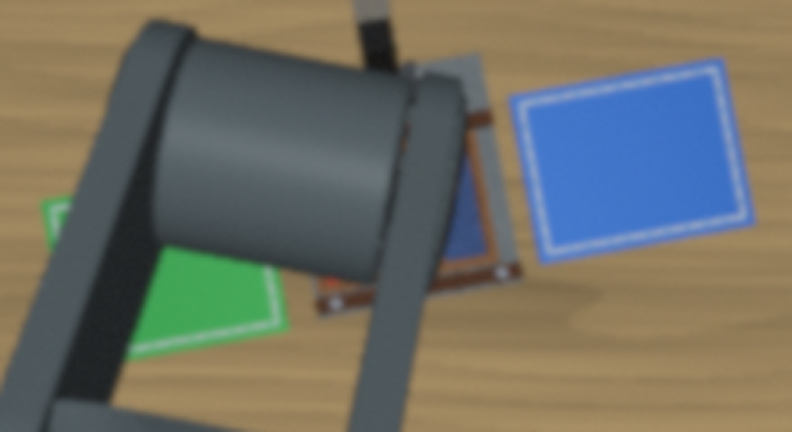

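The wrist view shows the tray fully clear of the bar, with top corners near (229,119), (364,119), (231,209) and (359,209). The bar leans back at the top. I'll enlarge this for the measurement.

```bash
python3 -c "
import cv2
p=cv2.imread('pics/w8.png')[90:235,40:385]; cv2.imwrite('pics/w8c.png',cv2.resize(p[:,170:],None,fx=4,fy=4,interpolation=cv2.INTER_CUBIC)); cv2.imwrite('pics/w8d.png',cv2.resize(p[:,:180],None,fx=4,fy=4,interpolation=cv2.INTER_CUBIC))"
```

```text
(no output)
```

View pics/w8c.png

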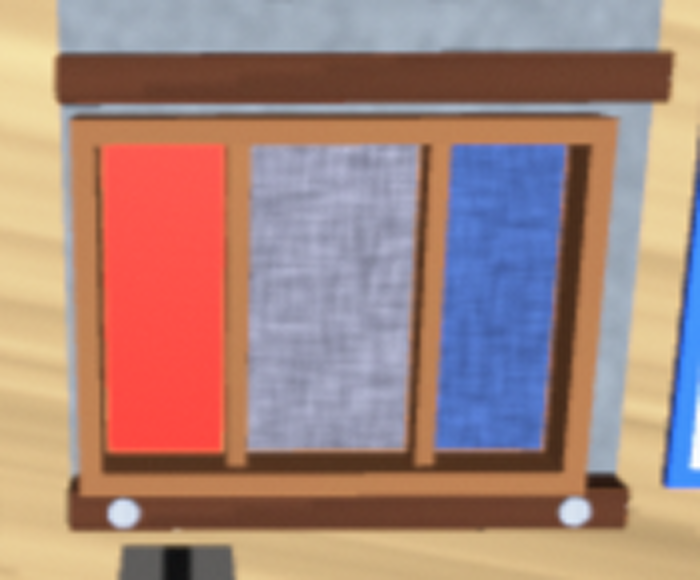

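View pics/w8d.png

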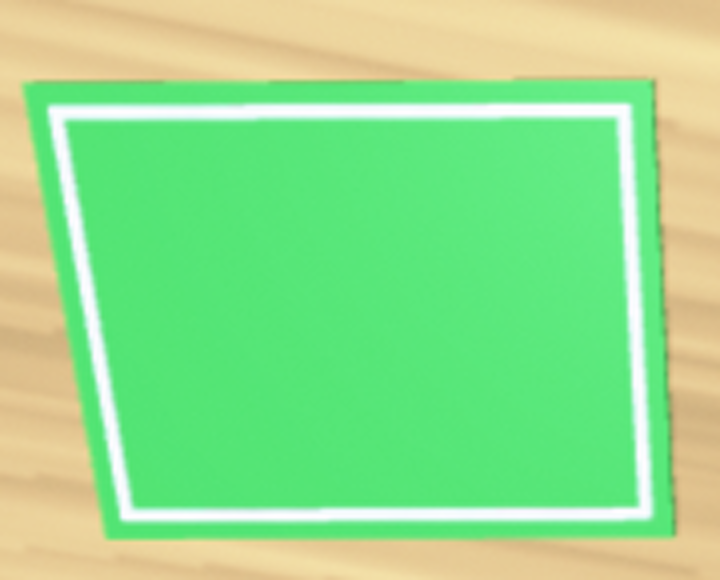

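```bash
python3 - <<'E'
from h import *
i=dict(np.load('pics/w8.npz'))
def go(n,pts,ox,z):
    P=[]
    for x,y in pts:
        w=atz(i,(x+.5)/4-.5+ox,(y+.5)/4-.5+90,z); P.append(J.inv().apply(w-O)); 
    P=np.array(P); print(n,np.round(P[:,:2],4).tolist(),'mean',np.round(P.mean(0),4),'world',np.round(jig(P.mean(0)),4)); return P
go('tray',[(70,119),(617,119),(587,491),(80,494)],210,.028)
go('dividers',[(236,150),(432,150),(425,460),(237,460)],210,.022)
go('gmat',[(25,85),(655,80),(674,536),(108,538)],40,.004)
go('rails',[(57,55),(672,55),(626,527),(68,528)],210,.018)
E
```

```text
tray [[0.0504, 0.0711], [0.0505, -0.0583], [-0.0431, -0.0598], [-0.0441, 0.0706]] mean [0.0034 0.0059 0.028 ] world [ 0.5597 -0.0233  0.028 ]
dividers [[0.0427, 0.0314], [0.0427, -0.0162], [-0.0368, -0.0189], [-0.0369, 0.03]] mean [0.0029 0.0066 0.022 ] world [ 0.5591 -0.0227  0.022 ]
gmat [[0.057, 0.2567], [0.0585, 0.0969], [-0.0658, 0.097], [-0.0666, 0.256]] mean [-0.0042  0.1767  0.004 ] world [0.5193 0.1428 0.004 ]
rails [[0.0648, 0.0747], [0.065, -0.0735], [-0.0571, -0.0747], [-0.0576, 0.0749]] mean [0.0038 0.0003 0.018 ] world [ 0.5611 -0.0286  0.018 ]
```

Tray sides and mat sides come out at their stated sizes. The tray's centre is at jig y ≈ +6 mm, so the travel to the mat centre is about 171 mm along +y, with 7 mm sideways, inside the tolerance. I'll put the shut fingers in the middle compartment and pull against the green-side divider.

```bash
python3 -m inch '[[1,[0.02,0.2,0.2],[0,0,0]],[1,[0.03,0.4,0.4],[0,0,0]],[1,[0.03,0.4,0.7],[0,0,0]],[1,[0.03,0.4,1],[0,0,0]],[1,[0.03,0.4,1],[0,0,0]],[1,[0.03,0.4,1],[0,0,0]]]'
python3 - <<'E'
from h import *
plan(jig([0.003,0.0065,.014]))
p,d=snapshot("wrist"); cv2.imwrite("pics/w9.png",p)
E
```

```text
t: 9.35
tcp_pos: [0.5604, -0.0232, 0.0895]
tool_rot: [0.995, 0.097, 0.001, 0.0]
force: [0.3, 0.8, 0.4]
finger_gap: 0.001
t 9.35 tcp [ 0.5604 -0.0232  0.0895] jigpos [0.0041 0.0058 0.0895] shift(x0.1m) [-0.012 -0.007  0.755] yaw 11.15 toolz [ 0.001 -0.    -1.   ] F [0.3 0.8 0.4] gap 0.001
```

View pics/w9.png

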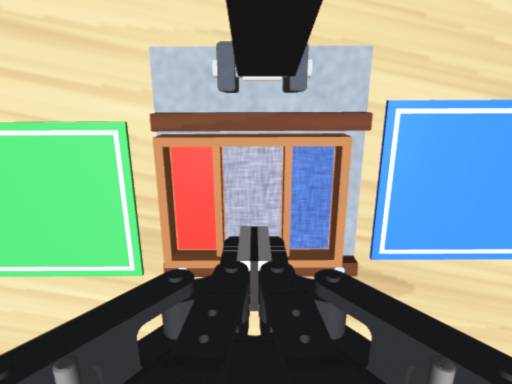

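The shut fingertips at (254,230) are lined up over the middle compartment. Going down.

```bash
python3 -m inch '[[1,[0,-0.005,0.25],[0,0,0]],[1,[0,-0.005,0.5],[0,0,0]],[1,[0,-0.005,0.65],[0,0,0]],[1,[0,-0.005,0.75],[0,0,0]],[1,[0,-0.005,0.75],[0,0,0]],[1,[0,-0.005,0.75],[0,0,0]]]'
python3 - <<'E'
from h import *
plan(jig([0.003,0.0065,.014]))
p,d=snapshot("wrist"); cv2.imwrite("pics/w10.png",p)
E
```

```text
t: 10.0
tcp_pos: [0.5605, -0.0228, 0.0148]
tool_rot: [0.995, 0.097, 0.001, 0.0]
force: [0.1, -0.7, 0.7]
finger_gap: 0.002
t 10.0 tcp [ 0.5605 -0.0228  0.0148] jigpos [0.0043 0.0062 0.0148] shift(x0.1m) [-0.013 -0.003  0.008] yaw 11.15 toolz [ 0.002 -0.001 -1.   ] F [ 0.1 -0.7  0.7] gap 0.002
```

View pics/w10.png

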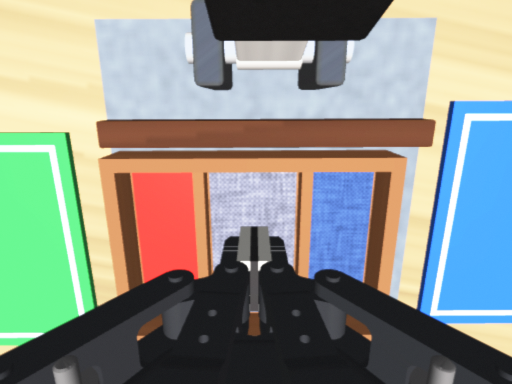

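```bash
python3 -m inch '[[1,[0,-0.07,0],[0,0,0]],[1,[0,-0.12,0],[0,0,0]],[1,[0,-0.2,0],[0,0,0]],[1,[0,-0.3,0],[0,0,0]],[1,[0,-0.4,0],[0,0,0]],[1,[0,-0.5,0],[0,0,0]],[1,[0,-0.6,0],[0,0,0]],[1,[0,-0.7,0],[0,0,0]],[1,[0,-0.8,0],[0,0,0]],[1,[0,-0.9,0],[0,0,0]],[1,[0,-1,0],[0,0,0]],[1,[0,-1,0],[0,0,0]],[1,[0,-1,0],[0,0,0]]]'
python3 - <<'E'
from h import *
plan(jig([0.003,0.0065,.014]))
i=camera_info("wrist")
p,d=snapshot("wrist"); cv2.imwrite("pics/w11.png",p)
print(J.inv().apply(np.array(i['origin'])-O)); np.savez("pics/w11.npz",K=i['K'],origin=i['origin'],orientation=i['orientation'])
E
```

```text
t: 11.35
tcp_pos: [0.5389, 0.0764, 0.0131]
tool_rot: [0.995, 0.097, -0.001, -0.0]
force: [0.2, -0.5, 0.0]
finger_gap: -0.003
t 11.35 tcp [0.5389 0.0764 0.0131] jigpos [0.0022 0.1077 0.0131] shift(x0.1m) [ 0.007  1.012 -0.01 ] yaw 11.17 toolz [-0.002  0.001 -1.   ] F [ 0.2 -0.5  0. ] gap -0.003
[0.07254411 0.1071774  0.15554017]
```

View pics/w11.png

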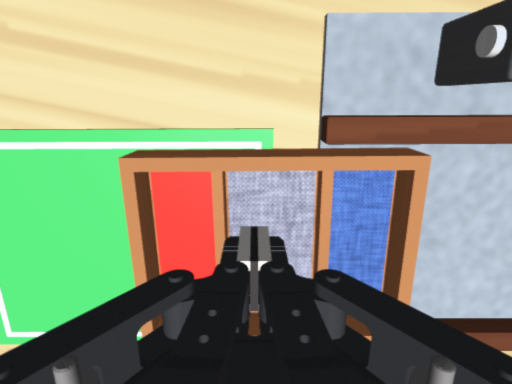

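```bash
python3 - <<'E'
from h import *
i=dict(np.load('pics/w11.npz'))
for u,v in [(121,157),(429,154)]: print(J.inv().apply(atz(i,u,v,.027)-O))
for u,v in [(274,128)]: print('mat far right corner',J.inv().apply(atz(i,u,v,.004)-O))
E
```

```text
[0.0488639  0.16247874 0.027     ]
[0.05035663 0.03448415 0.027     ]
mat far right corner [0.05879858 0.09755596 0.004     ]
```

```bash
python3 -m inch '[[1,[0,-0.06,0],[0,0,0]],[1,[0,-0.14,0],[0,0,0]],[1,[0,-0.22,0],[0,0,0]],[1,[0,-0.3,0],[0,0,0]],[1,[0,-0.38,0],[0,0,0]],[1,[0,-0.46,0],[0,0,0]],[1,[0,-0.54,0],[0,0,0]],[1,[0,-0.62,0],[0,0,0]],[1,[0,-0.7,0],[0,0,0]],[1,[0,-0.75,0],[0,0,0]],[1,[0,-0.78,0],[0,0,0]],[1,[0,-0.78,0],[0,0,0]],[1,[0,-0.78,0],[0,0,0]]]'
python3 - <<'E'
from h import *
plan(jig([0.003,0.0065,.014]))
i=camera_info("wrist")
p,d=snapshot("wrist"); cv2.imwrite("pics/w12.png",p)
np.savez("pics/w12.npz",K=i['K'],origin=i['origin'],orientation=i['orientation'])
E
```

```text
t: 12.7
tcp_pos: [0.5249, 0.1522, 0.0136]
tool_rot: [0.995, 0.097, -0.0, -0.0]
force: [0.4, 0.1, 0.2]
finger_gap: 0.003
t 12.7 tcp [0.5249 0.1522 0.0136] jigpos [0.003  0.1848 0.0136] shift(x0.1m) [-1.000e-03  1.783e+00 -5.000e-03] yaw 11.13 toolz [-0.  0. -1.] F [0.4 0.1 0.2] gap 0.003
```

View pics/w12.png

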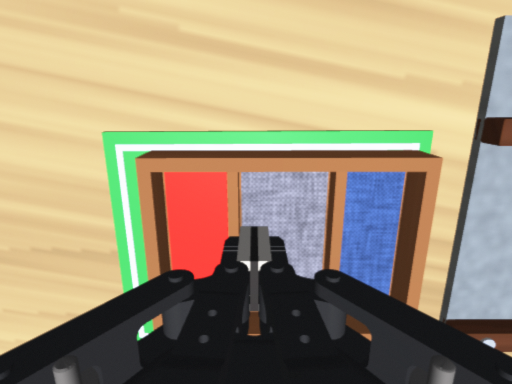

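```bash
python3 - <<'E'
from h import *
i=dict(np.load('pics/w12.npz'))
for u,v in [(138,158),(441,158)]: print('tray',J.inv().apply(atz(i,u,v,.026)-O))
for u,v in [(104,132),(432,131)]: print('mat',J.inv().apply(atz(i,u,v,.004)-O))
E
```

```text
tray [0.04899911 0.2330661  0.026     ]
tray [0.04911051 0.10525604 0.026     ]
mat [0.05760032 0.25641645 0.004     ]
mat [0.05821833 0.09840484 0.004     ]
```

```bash
python3 -m inch '[[1,[0,-0.04,0],[0,0,0]],[1,[0,-0.08,0],[0,0,0]],[1,[0,-0.08,0],[0,0,0]],[1,[0,-0.08,0],[0,0,0]],[1,[0,0,0],[0,0,0]],[1,[0,0,0],[0,0,0]],[1,[0,0,-0.3],[0,0,0]],[1,[0,0,-0.6],[0,0,0]],[1,[0,0,-1],[0,0,0]],[1,[0,0,-1],[0,0,0]],[1,[0,0,-1],[0,0,0]]]'
python3 - <<'E'
from h import *
plan(jig([0.003,0.0065,.014]))
i=camera_info("wrist")
p,d=snapshot("wrist"); cv2.imwrite("pics/w13.png",p)
np.savez("pics/w13.npz",K=i['K'],origin=i['origin'],orientation=i['orientation'])
E
```

```text
t: 13.85
tcp_pos: [0.5255, 0.1519, 0.1146]
tool_rot: [0.995, 0.097, 0.001, -0.0]
force: [1.1, -0.1, 0.3]
finger_gap: 0.001
t 13.85 tcp [0.5255 0.1519 0.1146] jigpos [0.0036 0.1844 0.1146] shift(x0.1m) [-0.009  1.779  1.007] yaw 11.12 toolz [ 0.002  0.    -1.   ] F [ 1.1 -0.1  0.3] gap 0.001
```

View pics/w13.png

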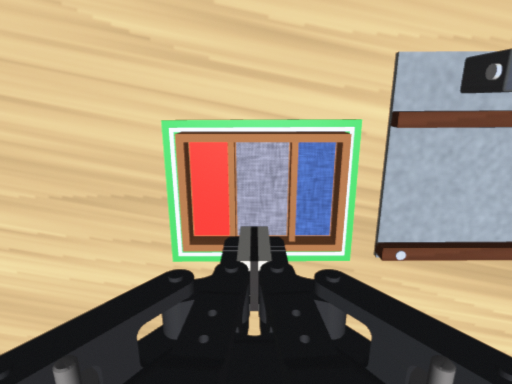

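```bash
python3 -c "
import cv2
p=cv2.imread('pics/w13.png')[110:275,150:375]; cv2.imwrite('pics/w13c.png',cv2.resize(p,None,fx=3.5,fy=3.5,interpolation=cv2.INTER_CUBIC))"
```

```text
(no output)
```

View pics/w13c.png

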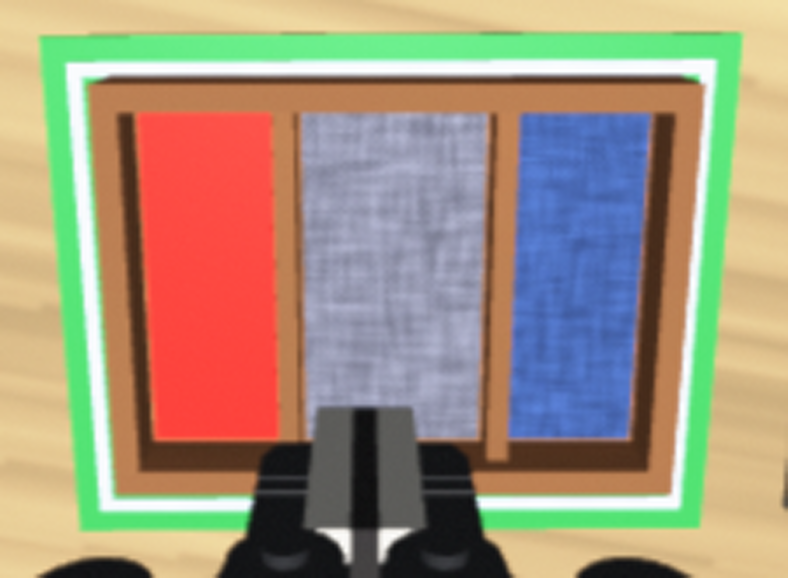

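```bash
python3 - <<'E'
from h import *
i=dict(np.load('pics/w13.npz'))
for n,pts,z in [('tray',[(88,83),(705,83),(670,494),(118,496)],.026),('mat',[(40,38),(741,34),(700,527),(80,530)],.004)]:
    P=np.array([J.inv().apply(atz(i,(x+.5)/3.5-.5+150,(y+.5)/3.5-.5+110,z)-O) for x,y in pts]); print(n,np.round(P[:,:2],4).tolist(),np.round(P.mean(0),4))
E
```

```text
tray [[0.0494, 0.2416], [0.0495, 0.1123], [-0.0454, 0.1124], [-0.0459, 0.2411]] [0.0019 0.1769 0.026 ]
mat [[0.0573, 0.2573], [0.0583, 0.0983], [-0.066, 0.0972], [-0.0669, 0.2569]] [-0.0043  0.1774  0.004 ]
```

The tray is centred to within 6 mm across and 1 mm along, with the white border visible all round. Back to the bar.

```bash
python3 -m inch '[[0.2,[0.1,0,-0.3],[0,0,0]],[0.2,[0.3,0,-0.7],[0,0,0]],[0.2,[0.5,0.1,-1],[0,0,0]],[0.2,[0.5,0.1,-1],[0,0,0]]]'
python3 -m inch '[[0.2,[0.2,0.1,-0.3],[0,0,0]],[0.2,[0.4,0.4,-0.75],[0,0,0]],[0.2,[0.7,0.7,-0.75],[0,0,0]],[0.2,[0.94,1,-0.75],[0,0,0]],[0.2,[0.94,1,-0.75],[0,0,0]],[0.2,[0.94,1,-0.75],[0,0,0]]]'
python3 - <<'E'
from h import *
plan([.7024,.0004,.1879])
E
```

```text
t: 14.3
tcp_pos: [0.5815, 0.1515, 0.2169]
tool_rot: [0.995, 0.097, 0.005, 0.0]
force: [-0.3, -0.7, -0.0]
finger_gap: 0.399
t: 14.9
tcp_pos: [0.6862, 0.0713, 0.285]
tool_rot: [0.995, 0.096, -0.003, -0.001]
force: [-1.1, -0.2, -0.7]
finger_gap: 0.399
t 14.9 tcp [0.6862 0.0713 0.285 ] jigpos [0.1458 0.0743 0.285 ] shift(x0.1m) [0.029 0.729 0.969] yaw 11.05 toolz [-0.007  0.001 -1.   ] F [-1.1 -0.2 -0.7] gap 0.399
```

```bash
python3 -m inch '[[0.1,[0.01,0.3,0],[0,0,0]],[0.1,[0.02,0.6,0],[0,0,0]],[0.1,[0.02,0.73,0],[0,0,0]],[0.1,[0.02,0.73,0],[0,0,0]],[0.1,[0.02,0.73,0],[0,0,0]]]'
python3 - <<'E'
from h import *
plan([.7024,.0004,.1879])
i=camera_info("wrist")
p,d=snapshot("wrist"); cv2.imwrite("pics/w14.png",p)
for th in (1.8,1.9,1.95): print(th,proj(i,jig([.0905-.204*np.cos(th),0,.04+.204*np.sin(th)])))
E
```

```text
t: 15.4
tcp_pos: [0.7026, 0.0021, 0.2879]
tool_rot: [0.995, 0.097, -0.001, -0.001]
force: [-0.5, -0.5, 0.5]
finger_gap: 0.454
t 15.4 tcp [0.7026 0.0021 0.2879] jigpos [0.1485 0.0033 0.2879] shift(x0.1m) [-0.004  0.018  1.   ] yaw 11.17 toolz [-0.002  0.002 -1.   ] F [-0.5 -0.5  0.5] gap 0.454
1.8 [257.87368965 227.00125887]
1.9 [257.93286982 196.19650899]
1.95 [257.94782989 180.85943527]
```

View pics/w14.png

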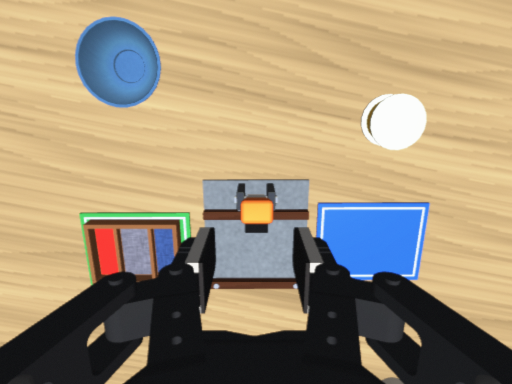

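The bar is still leaning back, its orange end at (257,210), between the open fingers. Going down to regrasp it.

```bash
python3 -m inch '[[0.1,[0,0.018,0.25],[0,0,0]],[0.1,[0,0.018,0.5],[0,0,0]],[0.1,[0,0.018,0.75],[0,0,0]],[0.1,[0,0.018,0.98],[0,0,0]],[0.1,[0,0.018,0.98],[0,0,0]],[0.1,[0,0.018,0.98],[0,0,0]]]'
python3 -m inch '[[1,[0,0,0],[0,0,0]],[1,[0,0,0],[0,0,0]],[1,[0,0,0],[0,0,0]],[1,[0,0,0],[0,0,0]],[1,[0,0,0],[0,0,0]],[1,[0,0,0],[0,0,0]]]' 25
python3 - <<'E'
from h import *
plan([.7024,.0004,.1879])
i=camera_info("wrist")
p,d=snapshot("wrist"); cv2.imwrite("pics/w15.png",p)
E
```

```text
t: 16.05
tcp_pos: [0.7038, 0.0003, 0.1908]
tool_rot: [0.995, 0.098, -0.0, -0.0]
force: [0.1, 0.3, 0.0]
finger_gap: 0.447
t: 16.65
tcp_pos: [0.7048, 0.0007, 0.1927]
tool_rot: [0.995, 0.097, 0.002, -0.001]
force: [0.0, 5.2, 2.2]
finger_gap: 0.251
t 16.65 tcp [7.048e-01 7.000e-04 1.927e-01] jigpos [0.1504 0.0015 0.1927] shift(x0.1m) [-0.024 -0.001  0.048] yaw 11.17 toolz [ 0.003  0.002 -1.   ] F [0.  5.2 2.2] gap 0.251
```

View pics/w15.png

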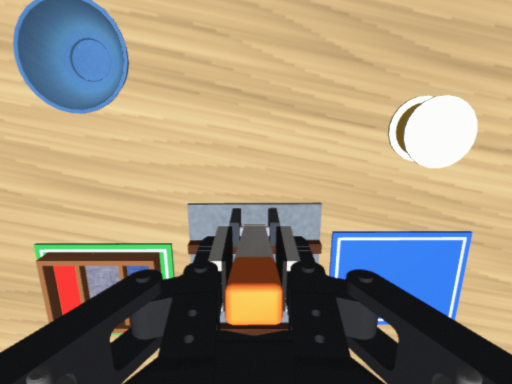

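```bash
python3 -m inch '[[1,[-0.09,0,-0.03],[0,0,0]],[1,[-0.183,0,-0.053],[0,0,0]],[1,[-0.361,0,-0.085],[0,0,0]],[1,[-0.541,0,-0.099],[0,0,0]],[1,[-0.722,0,-0.095],[0,0,0]],[1,[-0.902,0,-0.074],[0,0,0]],[1,[-0.902,0,-0.074],[0,0,0]],[1,[-0.902,0,-0.074],[0,0,0]]]'
python3 - <<'E'
from h import *
plan([.7024,.0004,.1879])
i=camera_info("wrist")
p,d=snapshot("wrist"); cv2.imwrite("pics/w16.png",p)
E
```

```text
t: 17.5
tcp_pos: [0.6142, -0.0175, 0.199]
tool_rot: [0.995, 0.097, -0.001, -0.001]
force: [-3.7, 5.9, 4.3]
finger_gap: 0.25
t 17.5 tcp [ 0.6142 -0.0175  0.199 ] jigpos [0.058  0.0011 0.199 ] shift(x0.1m) [ 0.901 -0.005  0.109] yaw 11.14 toolz [-0.003  0.002 -1.   ] F [-3.7  5.9  4.3] gap 0.25
```

View pics/w16.png

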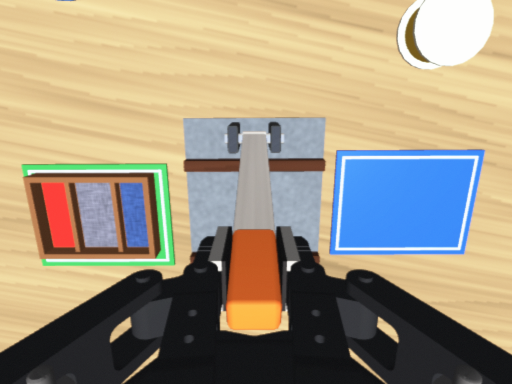

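```bash
python3 -m inch '[[1,[-0.08,0,0.016],[0,0,0]],[1,[-0.159,0,0.036],[0,0,0]],[1,[-0.33,0,0.093],[0,0,0]],[1,[-0.495,0,0.167],[0,0,0]],[1,[-0.652,0,0.257],[0,0,0]],[1,[-0.8,0,0.363],[0,0,0]],[1,[-0.936,0,0.482],[0,0,0]],[1,[-0.936,0,0.482],[0,0,0]],[1,[-0.936,0,0.482],[0,0,0]]]'
python3 - <<'E'
from h import *
plan([.7024,.0004,.1879])
p,d=snapshot("wrist"); cv2.imwrite("pics/w17.png",p)
E
```

```text
t: 18.45
tcp_pos: [0.523, -0.0358, 0.1498]
tool_rot: [0.995, 0.097, -0.002, -0.001]
force: [-1.8, 5.8, -2.1]
finger_gap: 0.252
t 18.45 tcp [ 0.523  -0.0358  0.1498] jigpos [-0.035   0.0007  0.1498] shift(x0.1m) [ 1.829 -0.01  -0.386] yaw 11.13 toolz [-0.003  0.002 -1.   ] F [-1.8  5.8 -2.1] gap 0.252
```

View pics/w17.png

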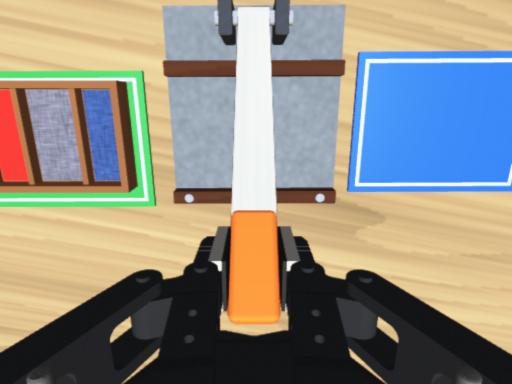

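```bash
python3 -m inch '[[1,[-0.06,0,0.06],[0,0,0]],[1,[-0.119,0,0.128],[0,0,0]],[1,[-0.228,0,0.272],[0,0,0]],[1,[-0.322,0,0.426],[0,0,0]],[1,[-0.401,0,0.588],[0,0,0]],[1,[-0.463,0,0.757],[0,0,0]],[1,[-0.507,0,0.932],[0,0,0]],[1,[-0.507,0,0.932],[0,0,0]],[1,[-0.507,0,0.932],[0,0,0]]]'
python3 - <<'E'
from h import *
plan([.7024,.0004,.1879])
E
```

```text
t: 19.4
tcp_pos: [0.474, -0.0457, 0.0561]
tool_rot: [0.995, 0.097, -0.001, -0.001]
force: [-0.7, 6.9, -2.8]
finger_gap: 0.252
t 19.4 tcp [ 0.474  -0.0457  0.0561] jigpos [-0.085   0.0004  0.0561] shift(x0.1m) [ 2.327 -0.012 -1.324] yaw 11.17 toolz [-0.003  0.001 -1.   ] F [-0.7  6.9 -2.8] gap 0.252
```

```bash
python3 -m inch '[[1,[-0.015,0,0.09],[0,0,0]],[1,[-0.026,0,0.18],[0,0,0]],[1,[-0.032,0,0.26],[0,0,0]],[1,[-0.034,0,0.32],[0,0,0]],[1,[-0.034,0,0.35],[0,0,0]],[1,[-0.034,0,0.355],[0,0,0]],[1,[-0.034,0,0.355],[0,0,0]]]'
python3 - <<'E'
from h import *
plan([.7024,.0004,.1879])
p,d=snapshot("wrist"); cv2.imwrite("pics/w18.png",p)
E
```

```text
t: 20.1
tcp_pos: [0.4712, -0.0463, 0.0249]
tool_rot: [0.995, 0.098, 0.0, 0.0]
force: [-5.8, 9.5, 36.3]
finger_gap: 0.251
t 20.1 tcp [ 0.4712 -0.0463  0.0249] jigpos [-0.0879  0.0003  0.0249] shift(x0.1m) [ 2.36  -0.009 -1.628] yaw 11.21 toolz [ 0.001 -0.    -1.   ] F [-5.8  9.5 36.3] gap 0.251
```

View pics/w18.png

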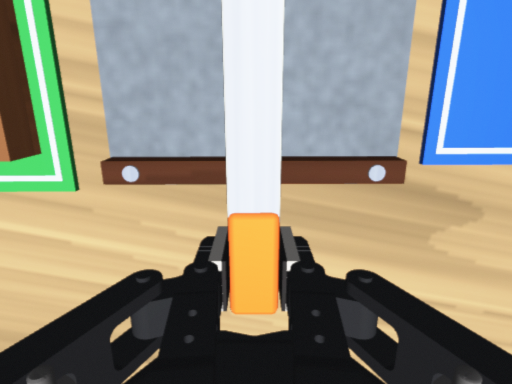

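The bar is on its lower stop, with 36 N upward on the tool. I'll ease off 3 mm, then open and retreat straight up.

```bash
python3 -m inch '[[1,[0,0,-0.03],[0,0,0]],[1,[0,0,-0.03],[0,0,0]],[0,[0,0,-0.03],[0,0,0]],[0,[0,0,-0.03],[0,0,0]],[0,[0,0,-0.03],[0,0,0]],[0,[0,0,-0.03],[0,0,0]],[0,[0,0,-0.03],[0,0,0]]]'
python3 -m inch '[[0,[0,0,-0.2],[0,0,0]],[0,[0,0,-0.5],[0,0,0]],[0,[0,0,-0.9],[0,0,0]],[0,[0,0,-0.9],[0,0,0]]]'
python3 -m inch '[[0,[-0.2,0.3,-0.4],[0,0,0]],[0,[-0.2,0.7,-0.6],[0,0,0]],[0,[-0.2,1,-0.6],[0,0,0]],[0,[-0.2,1,-0.6],[0,0,0]]]'
python3 -m inch '[[0,[0,0.4,0],[0,0,0]],[0,[0,0.8,0],[0,0,0]],[0,[0,1,0],[0,0,0]],[0,[0,1,0],[0,0,0]],[0,[0,1,0],[0,0,0]],[0,[0,1,0],[0,0,0]]]'
python3 - <<'E'
from h import *
plan([.7024,.0004,.1879])
for n in ["scene","top"]:
    p,d=snapshot(n); cv2.imwrite(f"pics/{n}9.png",p)
    c=p[140:240,145:355] if n=="top" else p[145:285,150:365]
    cv2.imwrite(f"pics/{n}9c.png",cv2.resize(c,(798,380) if n=="top" else None,fx=3.7,fy=3.7,interpolation=cv2.INTER_CUBIC))
E
```

```text
t: 20.85
tcp_pos: [0.4709, -0.0474, 0.024]
tool_rot: [0.995, 0.097, 0.0, 0.0]
force: [0.3, -0.3, -0.2]
finger_gap: 0.498
t: 21.25
tcp_pos: [0.4734, -0.048, 0.1179]
tool_rot: [0.995, 0.097, 0.004, 0.002]
force: [0.5, -0.8, -0.5]
finger_gap: 0.5
t: 21.65
tcp_pos: [0.4723, -0.1534, 0.1747]
tool_rot: [0.995, 0.095, 0.002, 0.002]
force: [0.1, 0.2, -0.5]
finger_gap: 0.499
t: 22.25
tcp_pos: [0.4886, -0.245, 0.1735]
tool_rot: [0.995, 0.098, -0.001, -0.001]
force: [0.1, 0.1, -0.0]
finger_gap: 0.498
t 22.25 tcp [ 0.4886 -0.245   0.1735] jigpos [-0.1091 -0.198   0.1735] shift(x0.1m) [ 2.574 -1.993 -0.144] yaw 11.2 toolz [-0.002  0.002 -1.   ] F [ 0.1  0.1 -0. ] gap 0.498
```

View pics/top9c.png

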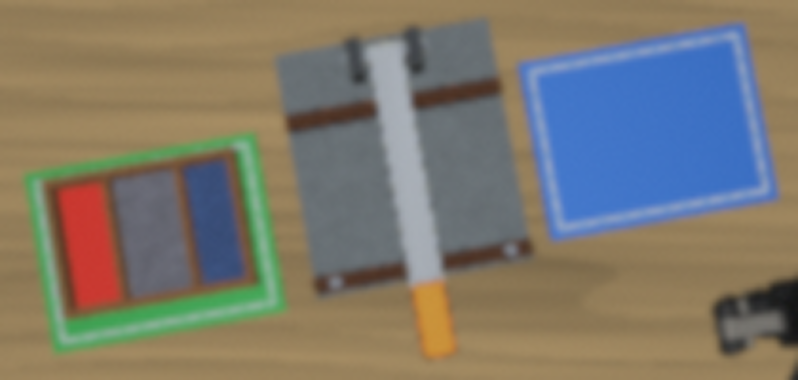

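View pics/scene9c.png

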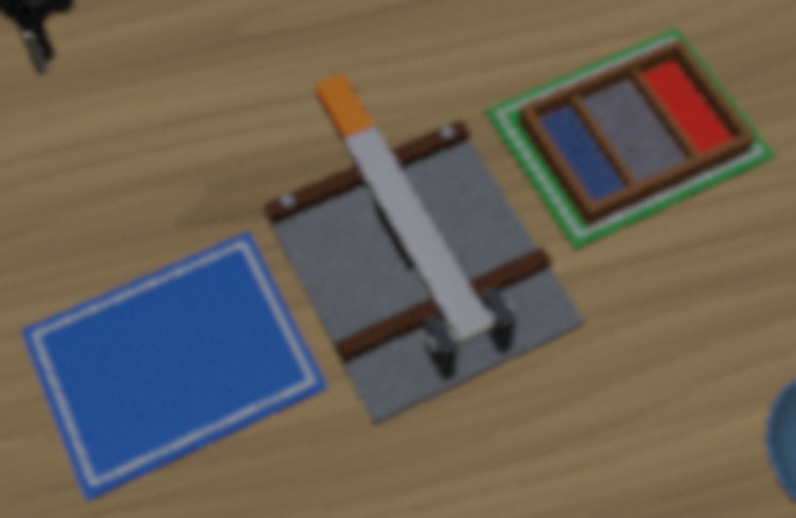

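View pics/top9.png

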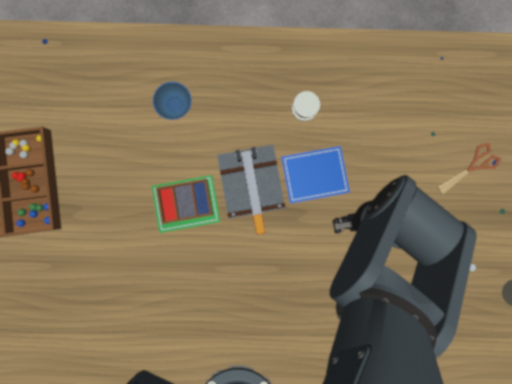

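View pics/scene9.png

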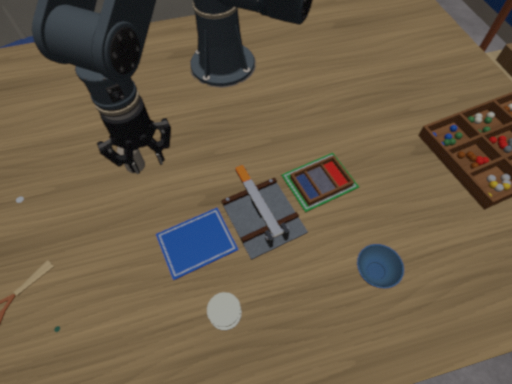

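The gripper hides the bottle in this view, so I'll move aside once to check it.

```bash
python3 -m inch '[[0,[0,-0.3,-0.3],[0,0,0]],[0,[0,-0.7,-0.5],[0,0,0]],[0,[0,-1,-0.5],[0,0,0]],[0,[0,-1,-0.5],[0,0,0]],[0,[0,-1,-0.5],[0,0,0]]]'
python3 - <<'E'
from h import *
plan([.7,0,.2])
p,d=snapshot("scene"); cv2.imwrite("pics/scene10.png",p)
E
```

```text
t: 22.85
tcp_pos: [0.4701, -0.1479, 0.2244]
tool_rot: [0.995, 0.098, 0.0, 0.0]
force: [-0.1, 0.4, 0.1]
finger_gap: 0.499
t 22.85 tcp [ 0.4701 -0.1479  0.2244] jigpos [-0.1085 -0.0992  0.2244] shift(x0.1m) [ 2.544 -1.001  0.245] yaw 11.29 toolz [ 0.    -0.001 -1.   ] F [-0.1  0.4  0.1] gap 0.499
```

View pics/scene10.png

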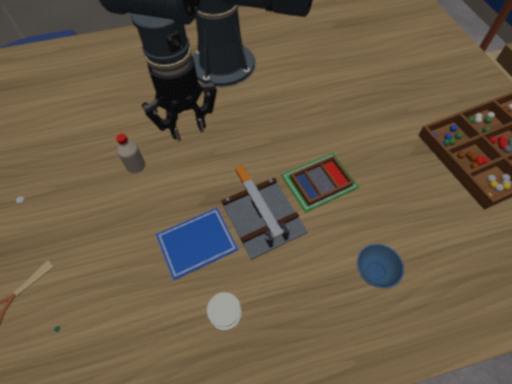

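The bottle (130,155), spool (224,310) and bowl (380,266) are at their starting pixels, the bar is down and the tray is on the green mat. I'm handing in.

```bash
python3 -c "
from station import *
print(sign_off())"
```

```text
the job is handed in; nothing more can be done
None
```

The job is handed in at about 23 s: the tray lies flat on the green mat and the bar is fully down on the empty jig. I raised the bar by its grip to about 1.9 rad and let it lean back. With shut fingers in the middle compartment I slid the tray onto the mat, then regrasped the bar and lowered it along its arc.

**Final checks**
- **Tray:** the wrist view put its centre about 6 mm off the mat's centre across and under 1 mm along, square to the mat, with the mat's edge visible all round. The final top view agrees on the 6 mm.
- **Bar:** the grip is back at its starting pixels in the final top and scene views.
- **Bystanders:** the bowl, spool and bottle show no movement in the last scene view.
- **Robot:** the gripper is clear of everything, with the measured force near zero.

**What disagreed or went wrong**
- The wrist camera placed things about 3 mm farther along the jig's x than the top view.
- My first slide left the tray 8 mm short, so I pushed it on.
- While lowering, the grip slipped about 3 mm in the pads and the tool pressed on the bar's lower stop with 36 N. I eased off before opening.
- One mistyped move was refused, and nothing moved.

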